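Key the drive pulley onto the gearmotor shaft

ROBOT

A 6-joint arm with a two-finger parallel gripper is mounted at the origin on the work surface. World frame = base frame: x ahead of the robot, y to its left, z up, the work surface at z = 0. Lengths are in mm, angles in rad, forces in N, time in s.
With the tool pointing down it reaches from about 350 to 975 mm from the base axis. Payload 7.1 kg.
Tool frame: the origin (TCP) lies on the centre line of the jaws, within the pads' length; the fingertips stand 25 mm ahead of it and the grasp point (between the pads) lies 6 mm ahead of it (ctrl.nose_length is the distance from the TCP to the fingertips, in mm); x points along the fingers, y is the direction in which the jaws open and shut, and the axes are right-handed (so a half turn about x gives the same grasp; the last joint's range is limited). The gripper opens to 88 mm and grips with 3 to 60 N. Pads are 20 mm wide; open, the fingers measure 115 mm over their backs; the gripper's body (75 mm by 178 mm) begins 61 mm behind the grasp point.
Start: joints at [1.275, 0.423, 1.63, -0, 1.089, -0.019], TCP at [170.768, 601.202, 247.675] pointing down, gripper open.
Joint ranges: [-3, 3], [-0.9, 2.11], [0.09, 2.58], [-1.31, 4.45], [0.11, 2.69], [-2.54, 2.54]. Speed limits (rad/s): [2.39, 2.39, 3.01, 3.14, 3.14, 3.14].

INTERFACE

Orientations are given as a rotation vector (axis times angle).
In Python, from workcell import ctrl gives the robot as it stands.
- The arm moves only by the tool arm_command, never from a script. Its argument "deltas" is a list of rows, each a list of 4 numbers: the shift along the tool's x, y, z in m, then the turn about the tool's x in rad. In form: [[tx, ty, tz, yaw], ...]. A call has 1 to 10 rows; each row shifts and turns the pose as measured when the row begins, along the tool's axes as they then stand; what a row does not reach is not made up. A row lasts 1/10 s, in which the tool goes at most 50 mm and 8.59 degrees, less where a joint would pass 70% of its speed; a pose out of reach is approached as far as the arm can. A call is refused whole if a number of a shift passes 0.05 or a number of a turn 0.15, either way. A call with a gripper value outside its range is refused whole. "hand" is the finger opening in m, from 0 to 0.0878, set as the call begins (left out, the last holds). The fingers move at their own pace and stop on an object; the grip force is fixed at half the most. Time passes only in rows, so rows that do not move let the fingers close. It gives the time, the measured TCP pose, the force and the opening at its end, in the units of the state.
- ctrl.get_obs(): the state, without advancing time (a new reading comes with each control period).
- ctrl.get_image(name): name is "side" or "top" or "wrist"; returns the picture (400x640x3 uint8, red, green, blue); there is no depth.
- ctrl.get_calibration(name): a dict with "fx", "fy", "cx", "cy" (pixels), "R" (3x3) and "t" (3): a world point X has camera coordinates R X + t. Camera axes: x right, y down, z forward; pixel columns grow to the right and rows downward; lengths in mm; the calibration is good to about 2 mm. A picture is of the moment at which its call begins: read the wrist's pose just before it. get_calibration takes no time and is no camera call; for the wrist camera it gives the pose at the moment of the call.
- ctrl.close_job(): hands the job in, once; it reports no verdict.
The state is a dict: "t": time; "qpos": joint angles; "qvel": joint speeds; "joint_torque": joint torques, N m; "ee_pos": TCP position; "orientation": TCP orientation; "ft_force": force on the tool from outside, world axes, zero at the start; "moment": the same for the moment, N m; "width": finger opening in mm.
Only numpy, scipy, OpenCV 4.12 (cv2) and the standard library are available. Lean on these libraries where they do the work, as an engineer would, in place of code of your own. Each camera call takes 0.05 s, during which the arm holds its last target.

TASK

Fit the grooved belt pulley onto the gearmotor's upright keyed shaft, hub side up: set it on the shaft nose, turn it gently until its keyway finds the key, and ease it down fully home on the shoulder, then let go. Feel for the key rather than forcing it: never push or bang the pulley against the gearmotor with more than 60 N. Leave the other things on the bench where they are.

Things in the scene. Friction and masses are not known exactly. Their poses are not given: they have to be found in the camera images.
- pulley: Bare aluminium V-belt pulley, 0.3 to 0.5 kg, lying flat, hub up. Origin: centre of its underside, z up along the bore. Grooved disc 90 mm diameter, 20 mm thick; the hub on it rises to 52 mm above the underside, 50 mm diameter with two flats 42 mm apart facing the pulley's +y and -y (grasp here).
- hub_top (a point): On the pulley: centre of the hub's upper face, 52 mm above its underside; axes as the pulley's. The bore, 26.4 mm diameter, runs through; a keyway 10.5 mm wide, reaching out to 18.6 mm from the axis, runs the full height on the +x side.
- gearbox: Grey-green gearmotor bolted down. Origin: on the bench below the shaft axis. Foot 150 x 130 mm, 12 mm thick; housing 110 x 100 mm, 64 mm high, both centred on the shaft; the motor, an 88 mm thick cylinder whose top is 90 mm above the bench (its small terminal box 102 mm), lies along +x, from 55 to 186 mm out from the shaft.
- seat (a point): Centre of the shoulder (42 mm diameter, 75 mm above the bench) on which the pulley's underside must sit; z up along the shaft, x towards the motor. A key 8 mm wide stands out of the shaft's side to 17 mm from the axis, from the shoulder up to 24 mm above it. It points roughly towards the motor, up to 0.6 rad to either side of this x; its exact angle is not measured.
- nose (a point): Centre of the shaft's upper end, 44 mm above the shoulder, axes as the seat's. The upright steel shaft is 24 mm diameter, its last 6 mm tapering to 16 mm; its upper 20 mm is plain, below that is the key. The gearing holds it: it does not turn under a light touch. Seated, the pulley's +x lies along the key, with about 0.1 rad of play either way.
- nut: Steel hexagon nut, 42 mm wide, 18 mm high; bystander. Origin: centre of its underside.
- bearing: Steel bearing ring, 52 mm diameter, 15 mm high; bystander. Origin: centre of its underside.
- wrench: Steel wrench, 180 mm long, lying flat along its x; bystander. Origin: near its middle.
- bolt: Dark steel bolt standing on its hexagon head, 32 mm wide, 72 mm high; bystander. Origin: centre of the head's flat end, at the bottom.
- jar: White jar with a dark lid, 52 mm diameter, 85 mm high; bystander. Origin: centre of its underside.
- carton: Open cardboard box of bolts, 150 x 110 x 60 mm; bystander. Origin: centre of its underside.
- flange: Plain dark steel ring, 110 mm diameter, 18 mm high, no groove or hub; bystander. Origin: centre of its underside.
Things that resemble listed ones, but are neither listed nor needed, are in the scene too. Of the things that look like the pulley, take the one that is farthest to the robot's right at the start.

How it is judged:
By the outcome, as a careful person would: the job done as asked, in the order asked, and still so for the second after the job is handed in, with the robot touching nothing.
It also fails if it takes over 72 s, if anything falls off the work surface, if the arm or the gripper's body presses on something with over 40 N, if the wrist force passes 120 N, or if a joint passes its speed limit or range.

## Working session

There is one attempt and no reset: what is moved stays moved. The work goes in short steps, Python scripts to look and compute and a tool call to move; the robot and the scene stay as the last step left them, time stands still between calls to the robot, and variables do not carry over. Pictures are saved under pics/ and viewed, and the job is handed in when it is done.

Besides the shell and the picture viewer there is one more tool, called after ">>>" as name(argument=value, ...) on one line, values as JSON. arm_command: Moves the arm, as the interface text tells. Its arguments: {"type":"object","properties":{"deltas":{"type":"array","items":{"type":"array","items":{"type":"number"}}},"hand":{"type":"number"}},"required":["deltas"]}

```bash
mkdir -p pics; ls; python3 - <<'E'
from workcell import ctrl
import cv2
for n in ["side","top","wrist"]:
    im=ctrl.get_image(n); cv2.imwrite(f"pics/{n}0.png",im[:,:,::-1])
    c=ctrl.get_calibration(n); print(n,c)
print(ctrl.get_obs())
E
```

```text
pics
side {'fx': 387.09590646622803, 'fy': 387.09590646622803, 'cx': 323.64411631191103, 'cy': 198.20816871508103, 'R': array([[ 0.91573389, -0.40168682,  0.00889609],
       [-0.28357242, -0.66183473, -0.6939463 ],
       [ 0.28463682,  0.63294746, -0.7199718 ]]), 't': array([-544.07401697,  247.67031543, 1076.36271036])}
top {'fx': 492.0407787603937, 'fy': 492.0407787603937, 'cx': 316.5796122709011, 'cy': 194.73566780761686, 'R': array([[-0.02366328, -0.99967378, -0.00961175],
       [-0.99709445,  0.02429639, -0.07219656],
       [ 0.07240654,  0.00787541, -0.99734411]]), 't': array([   7.1671509 ,  595.60980783, 1684.31517869])}
wrist {'fx': 355.51225449463755, 'fy': 355.51225449463755, 'cx': 316.13718738549636, 'cy': 196.92762613461616, 'R': array([[ 0.2735796 ,  0.96184777, -0.00175332],
       [ 0.92787766, -0.26343638,  0.26390212],
       [ 0.25337178, -0.0738251 , -0.96454787]]), 't': array([-624.77701343,  -33.3448775 ,  391.49483695])}
{'t': 0.15, 'qpos': array([ 1.27501475e+00,  4.23617922e-01,  1.63050469e+00,  5.14417920e-06,
        1.08859573e+00, -1.89511331e-02]), 'qvel': array([ 0.0009299 , -0.00076507, -0.0023211 , -0.00232692, -0.00096001,
        0.00176658]), 'joint_torque': array([ 1.43909769e-03, -5.44981599e+01, -2.73924690e+01,  6.45275787e-02,
        2.04227446e-02, -8.21328558e-05]), 'ee_pos': array([170.64615531, 600.83891011, 247.1136754 ]), 'orientation': array([ 0.216429  ,  1.56003243, -0.21817887]), 'ft_force': array([0.03034331, 0.55846056, 0.89905814]), 'moment': array([ 0.05388134,  0.02327269, -0.0013933 ]), 'width': 87.83335848626183}
```

View pics/top0.png

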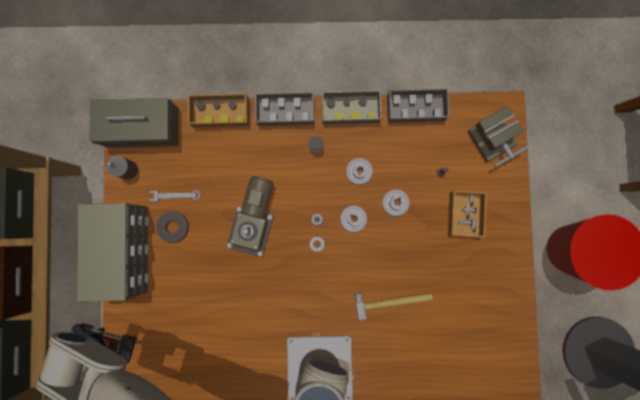

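View pics/side0.png

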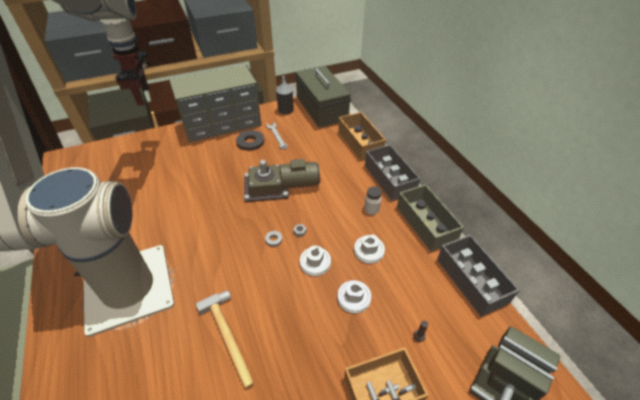

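View pics/wrist0.png

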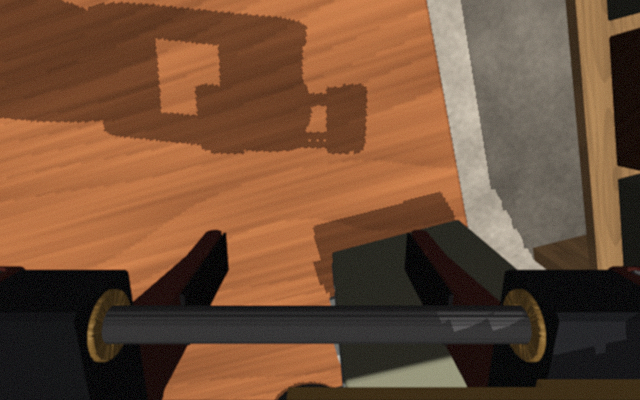

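The top view shows three pulleys at about (359,171), (354,218) and (396,203). The last is farthest right, so it is the target. The gearmotor is at (247,230), with the motor pointing up-image. I'll zoom in.

```bash
python3 - <<'E'
import cv2,numpy as np
a=cv2.imread("pics/top0.png"); b=cv2.imread("pics/side0.png")
def z(im,x,y,w,h): return cv2.resize(im[y:y+h,x:x+w],(400,300),interpolation=cv2.INTER_CUBIC)
o=np.vstack([np.hstack([z(a,366,180,60,45),z(a,217,170,80,90//3*2)]),np.hstack([z(b,325,270,60,45),z(b,235,145,100,75)])])
cv2.imwrite("pics/zoom0.png",o)
E
```

```text
(no output)
```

View pics/zoom0.png

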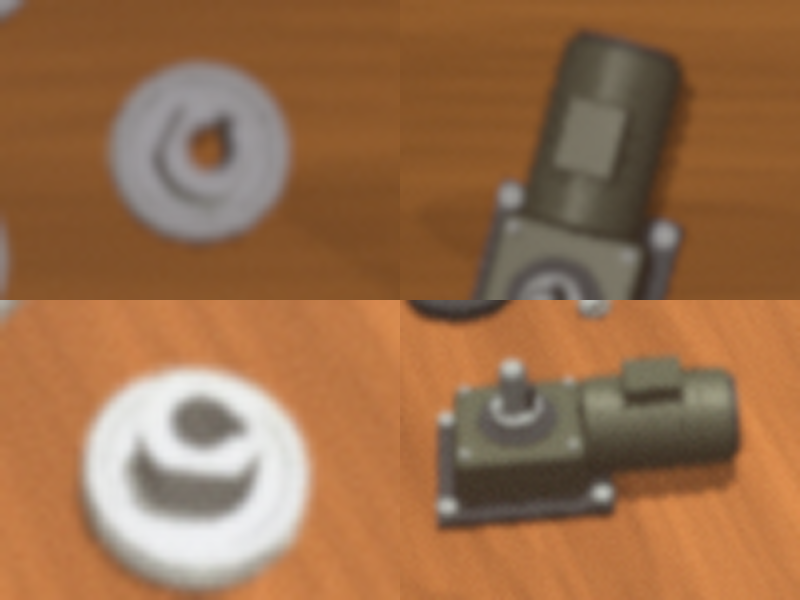

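```bash
cat > h.py <<'E'
import numpy as np, cv2
from workcell import ctrl
from scipy.spatial.transform import Rotation as Ro
def plane(c,u,v,z):
    d=c["R"].T@np.array([(u-c["cx"])/c["fx"],(v-c["cy"])/c["fy"],1.]); o=-c["R"].T@c["t"]
    return o+d*(z-o[2])/d[2]
def proj(c,X):
    p=c["R"]@np.asarray(X,float)+c["t"]; return np.array([c["fx"]*p[0]/p[2]+c["cx"],c["fy"]*p[1]/p[2]+c["cy"]])
def move(target,tcpdist=None):
    """delta to target TCP xyz in tool axes (m) and current yaw (dir of tool y in world)"""
    o=ctrl.get_obs(); R=Ro.from_rotvec(o["orientation"]).as_matrix()
    return R.T@(np.asarray(target)-o["ee_pos"])/1000, R, o
E
python3 - <<'E'
from h import *
c=ctrl.get_calibration("top"); s=ctrl.get_calibration("side")
a=cv2.imread("pics/top0.png"); hsv=cv2.cvtColor(a,cv2.COLOR_BGR2HSV)
m=((hsv[...,1]<60)&(hsv[...,2]>95)).astype(np.uint8); m[:, :330]=0;m[:,425:]=0;m[:140]=0;m[240:]=0
n,l,st,ce=cv2.connectedComponentsWithStats(m)
for k in range(1,n):
    if st[k,4]>150:
        cs,_=cv2.findContours((l==k).astype(np.uint8),0,2); (x,y),r=cv2.minEnclosingCircle(cs[0]); print(x,y,r,st[k],plane(c,x,y,20)); P=plane(c,x,y,20)
        print("  side proj",proj(s,P))
# keyway dir in top (zoom scale 6.667)
k=plane(c,366+228/6.667,180+117/6.667,52); h=plane(c,366+206/6.667,180+150/6.667,52); print("hubtop",h,"key",k,np.arctan2(*(k-h)[1::-1]))
# foot corner bolts/ housing: motor axis
for p in [(217+620/5-80,170+50/5),]: pass
sk=plane(s,325+245/6.667,270+130/6.667,52); sh=plane(s,325+203/6.667,270+123/6.667,52); print(sh,sk,np.arctan2(*(sk-sh)[1::-1]))
print("nose side", plane(s,235+112/4,145+70/4,119))
m1=plane(c,217+(625-400)/5,170+38/5,46); print(m1)
o=ctrl.get_obs();print(Ro.from_rotvec(o["orientation"]).as_matrix())
w=ctrl.get_calibration("wrist"); print("cam pos",-w["R"].T@w["t"], "fwd",w["R"][2])
E
python3 - <<'E'
import cv2
a=cv2.imread("pics/top0.png")
cv2.imwrite("pics/z1.png",cv2.resize(a[170:262,220:290],(608,800*92*0+799) if 0 else (560,600*1-8+8-0),interpolation=cv2.INTER_CUBIC))
E
```

```text
358.84210205078125 170.9605255126953 13.0908842086792 [346 158  26  27 500] [ 675.05840482 -156.09914603   20.        ]
  side proj [369.54072436 247.01796079]
395.48114013671875 202.45989990234375 13.254125595092773 [383 190  26  26 514] [ 562.27663708 -279.48798296   20.        ]
  side proj [354.48503444 294.25745   ]
353.25 218.4375 13.143688201904297 [341 206  26  26 510] [ 510.54131802 -131.86739037   20.        ]
  side proj [315.58173298 258.93093797]
hubtop [ 560.33316725 -279.42209462   52.        ] key [ 576.89642507 -291.21117414   52.        ] -0.6185756612785783
[ 562.07174702 -280.82457437   52.        ] [ 575.88572007 -290.21216428   52.        ] -0.5968839605284528
nose side [474.04549925 222.88341611 119.        ]
[657.29937499 178.40805981  46.        ]
[[-3.32483870e-04  2.73310257e-01  9.61925877e-01]
 [-1.07547639e-03  9.61925276e-01 -2.73310458e-01]
 [-9.99999366e-01 -1.12539989e-03 -2.58859089e-05]]
cam pos [102.67247224 621.05826668 385.31986395] fwd [ 0.25337178 -0.0738251  -0.96454787]
```

View pics/z1.png

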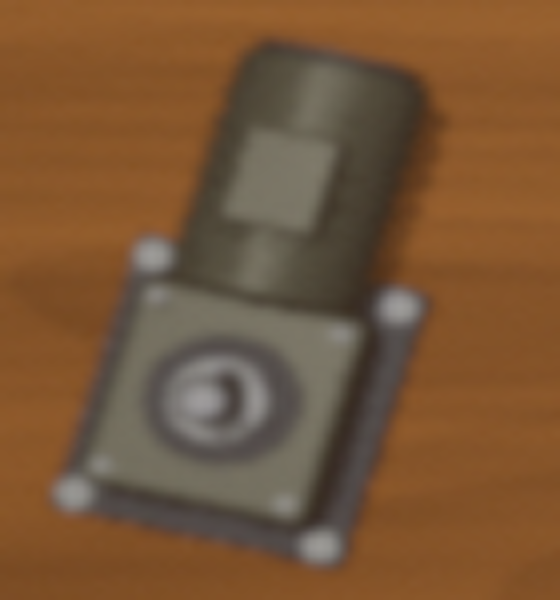

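Coarse estimates: target pulley at (562,-280) with its keyway at about -0.61 rad, and the nose at about (474,223) with the motor at about -0.24 rad. Next I'll look at the shaft with the wrist camera.

>>> arm_command(deltas=[[-0.005,-0.028,0.036,0],[-0.005,-0.028,0.036,0],[-0.005,-0.028,0.036,0],[-0.005,-0.028,0.036,0],[-0.005,-0.028,0.036,0],[-0.005,-0.028,0.036,0],[-0.005,-0.028,0.036,0],[-0.005,-0.028,0.036,0],[-0.005,-0.028,0.036,0],[-0.005,-0.028,0.036,0]])

```text
t: 1.15
ee_pos: [446.3, 223.6, 296.5]
orientation: [0.207, 1.562, -0.211]
ft_force: [1.0, 0.9, 0.5]
width: 87.9
```

>>> arm_command(deltas=[[0,0,0,0],[0,0,0,0],[0,0,0,0]])

```text
t: 1.45
ee_pos: [448.9, 219.4, 296.8]
orientation: [0.213, 1.561, -0.218]
ft_force: [-0.1, -0.3, -0.6]
width: 87.9
```

```bash
python3 - <<'E'
from h import *
d,R,o=move([445,230,300]); print(d,o["ee_pos"],R[:,1],o["ft_force"])
w=ctrl.get_calibration("wrist"); np.save("w1.npy",w,allow_pickle=True)
im=ctrl.get_image("wrist"); cv2.imwrite("pics/w1.png",im[:,:,::-1])
print(proj(w,[474,222,119]))
E
```

```text
[-0.00327557  0.00913566 -0.00659269] [448.8657372  219.40995544 296.75033654] [ 0.27114159  0.96253507 -0.00291274] [-0.07473609 -0.28167678 -0.58331087]
[326.21080284 205.21378521]
```

View pics/w1.png

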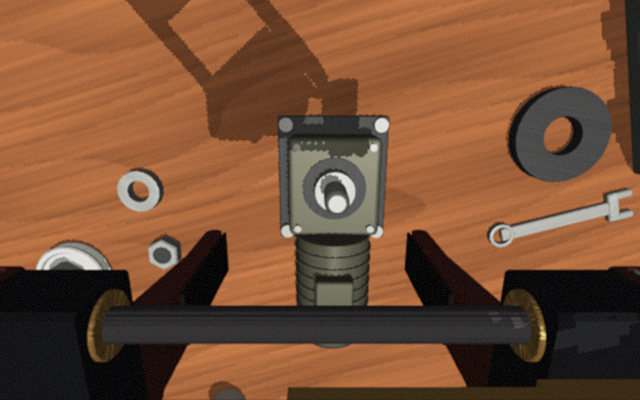

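The wrist view shows the nose at about (337,200), leaning over the motor side, so the key is hidden behind the shaft. I'll move the camera past the shaft to look back at it.

>>> arm_command(deltas=[[0.01,0.002,0.025,0],[0.01,0.002,0.025,0],[0.01,0.002,0.025,0],[0.01,0.002,0.025,0],[0.01,0.002,0.025,0],[0,0,0,0],[0,0,0,0],[0,0,0,0]])

```text
t: 2.3
ee_pos: [568.1, 206.7, 243.0]
orientation: [0.198, 1.567, -0.203]
ft_force: [-0.3, -0.8, 0.4]
width: 87.7
```

```bash
python3 - <<'E'
from h import *
o=ctrl.get_obs(); print(o["ee_pos"])
w=ctrl.get_calibration("wrist"); np.save("w2.npy",w,allow_pickle=True)
im=ctrl.get_image("wrist"); cv2.imwrite("pics/w2.png",im[:,:,::-1])
p=proj(w,[474,222,100]).astype(int); print(p)
y0=max(0,p[1]-60)
cv2.imwrite("pics/w2z.png",cv2.resize(im[y0:y0+120,p[0]-80:p[0]+80,::-1],(800,600),interpolation=cv2.INTER_CUBIC)); print(p[0]-80,y0)
E
```

```text
[568.09598926 206.67054579 243.02951403]
[304  67]
224 7
```

View pics/w2z.png

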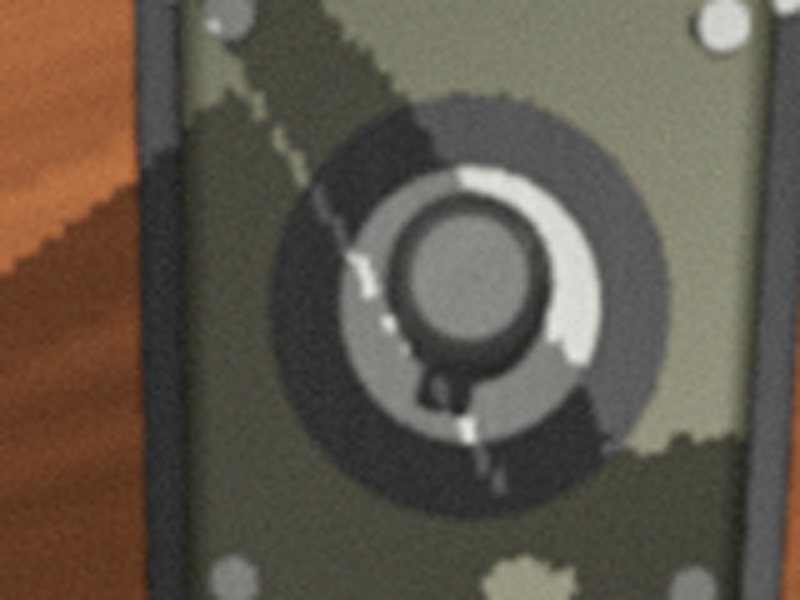

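```bash
python3 - <<'E'
from h import *
w=np.load("w2.npy",allow_pickle=True).item(); w1=np.load("w1.npy",allow_pickle=True).item(); c=ctrl.get_calibration("top"); s=ctrl.get_calibration("side")
U=lambda x,y:(224+x/5,7+y/5)
n=plane(w,*U(470,277),119); sh=plane(w,*U(470,303),75); print("nose",n,"shoulder",sh)
print("w1 nose", plane(w1,337,201,119))
print("top nose",plane(c,245.6,231.6,119)); print("side nose",plane(s,263,162.5,119))
ctr=(n+sh)/2
for z,px in [(99,(443,393)),(99,(443,383)),(87,(443,400))]:
    k=plane(w,*U(*px),z); print(z,k-ctr,np.hypot(*(k-ctr)[:2]),np.arctan2(*(k-ctr)[1::-1]))
for a in np.arange(-.8,.41,.1):
    for z in(99,):
        print(round(a,1),[np.round((proj(w,[ctr[0]+r*np.cos(a),ctr[1]+r*np.sin(a),z])-[224,7])*5) for r in (12,17)])
# motor axis by corner bolts in zoom: left/right columns (z~ 64)
B=[plane(w,*U(*p),66)[:2] for p in [(228,12),(722,25),(235,580),(692,590)]]; B=np.array(B);print(B)
for a,b in((0,2),(1,3)): print(np.arctan2(*(B[b]-B[a])[::-1]))
E
```

```text
nose [475.07247753 232.36955499 119.        ] shoulder [474.66640105 232.50245589  75.        ]
w1 nose [472.77741468 232.6728905  119.        ]
top nose [473.88170843 225.94085684 119.        ]
side nose [474.04549925 222.88341611 119.        ]
99 [13.25388624 -7.68748707  2.        ] 15.32197630245581 -0.5255969506508736
99 [11.85355535 -7.31715323  2.        ] 13.930093533902795 -0.5530402256468032
87 [ 13.75414384  -7.99446593 -10.        ] 15.908738421712163 -0.5265115601589316
-0.8 [array([429., 362.]), array([412., 391.])]
-0.7 [array([436., 366.]), array([422., 397.])]
-0.6 [array([443., 369.]), array([432., 402.])]
-0.5 [array([451., 371.]), array([443., 405.])]
-0.4 [array([459., 373.]), array([454., 407.])]
-0.3 [array([466., 374.]), array([465., 408.])]
-0.2 [array([474., 374.]), array([476., 408.])]
-0.1 [array([482., 373.]), array([487., 407.])]
-0.0 [array([490., 371.]), array([498., 405.])]
0.1 [array([498., 369.]), array([509., 401.])]
0.2 [array([505., 365.]), array([519., 396.])]
0.3 [array([512., 361.]), array([529., 391.])]
0.4 [array([518., 357.]), array([538., 384.])]
[[421.21616936 206.12591674]
 [443.29309597 282.6559053 ]
 [507.58335829 181.63683054]
 [529.37782746 258.2453001 ]]
-0.27629403475906716
-0.27631133181236583
```

```bash
python3 - <<'E'
from h import *
for n in("top","side"):
    c=ctrl.get_calibration(n); im=cv2.cvtColor(cv2.imread(f"pics/{n}0.png"),cv2.COLOR_BGR2RGB)[:,:,::-1]
    x0,y0=(215,200) if n=="top" else (230,140)
    z=cv2.resize(im[y0:y0+60,x0:x0+80],(800,600),interpolation=cv2.INTER_CUBIC).copy()
    for X in ([475,232.4,119],[475,232.4,75]):
        p=(proj(c,X)-[x0,y0]+.5)*10; cv2.circle(z,tuple(p.astype(int)),6,(0,0,255),2)
    for X in ([475,225,119],[475,225,75]):
        p=(proj(c,X)-[x0,y0]+.5)*10; cv2.circle(z,tuple(p.astype(int)),6,(0,255,0),2)
    cv2.imwrite(f"pics/chk_{n}.png",cv2.resize(z,(600,450)))
E
```

```text
(no output)
```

View pics/chk_top.png

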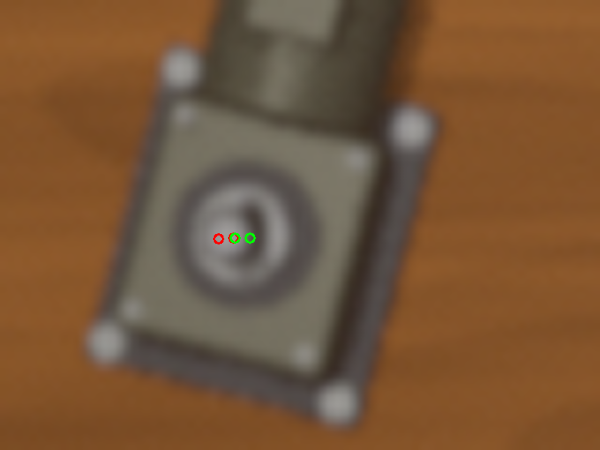

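View pics/chk_side.png

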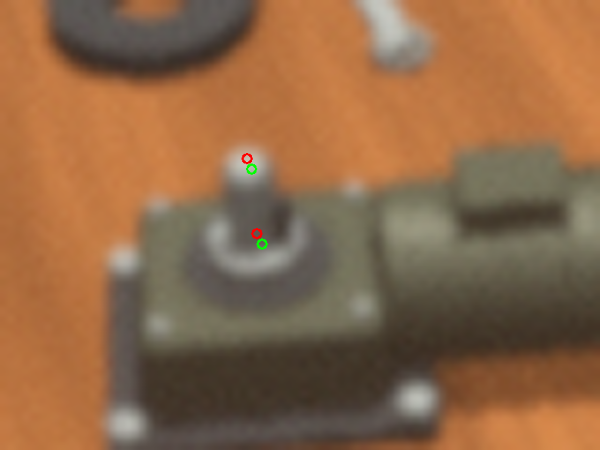

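The wrist and external cameras disagree by about 4 mm in y. I'll view the nose from below the TCP at different yaws to solve for the hand-eye bias.

```bash
python3 - <<'E'
from h import *
d,R,o=move([475,229,297]); print(d,o["qpos"])
E
```

```text
[-0.05333011 -0.00210952 -0.09587635] [ 3.29461506e-01  4.00776087e-01  1.67664741e+00 -4.14831666e-04
  1.07036353e+00 -9.85532506e-01]
```

>>> arm_command(deltas=[[-0.018,-0.001,-0.032,0],[-0.018,-0.001,-0.032,0],[-0.018,-0.001,-0.032,0],[0,0,0,0.145],[0,0,0,0.145],[0,0,0,0.145],[0,0,0,0.145],[0,0,0,0.145],[0,0,0,0.145],[0,0,0,0.145]])

```text
t: 3.35
ee_pos: [461.3, 232.1, 306.0]
orientation: [1.009, 1.326, -1.006]
ft_force: [-0.7, -0.1, -0.2]
width: 88.1
```

>>> arm_command(deltas=[[0,0,0,0.145],[0,0,0,0.145],[0,0,0,0.145],[0,0,0,0],[0,0,0,0]])

```text
t: 3.85
ee_pos: [457.0, 233.3, 309.2]
orientation: [1.342, 1.122, -1.333]
ft_force: [0.1, 0.4, 0.3]
width: 88.1
```

```bash
python3 - <<'E'
from h import *
o=ctrl.get_obs(); print(o["ee_pos"],o["qpos"])
w=ctrl.get_calibration("wrist"); np.save("w3.npy",w,allow_pickle=True)
im=ctrl.get_image("wrist"); cv2.imwrite("pics/w3.png",im[:,:,::-1])
p=proj(w,[475,230,100]).astype(int); print(p)
y0=max(0,p[1]-60)
cv2.imwrite("pics/w3z.png",cv2.resize(im[y0:y0+120,p[0]-80:p[0]+80,::-1],(800,600),interpolation=cv2.INTER_CUBIC)); print(p[0]-80,y0)
E
```

```text
[456.99103664 233.34575433 309.1689811 ] [0.4477484  0.18363161 1.81627987 0.00230488 1.13657776 0.62223985]
[332 176]
252 116
```

View pics/w3z.png

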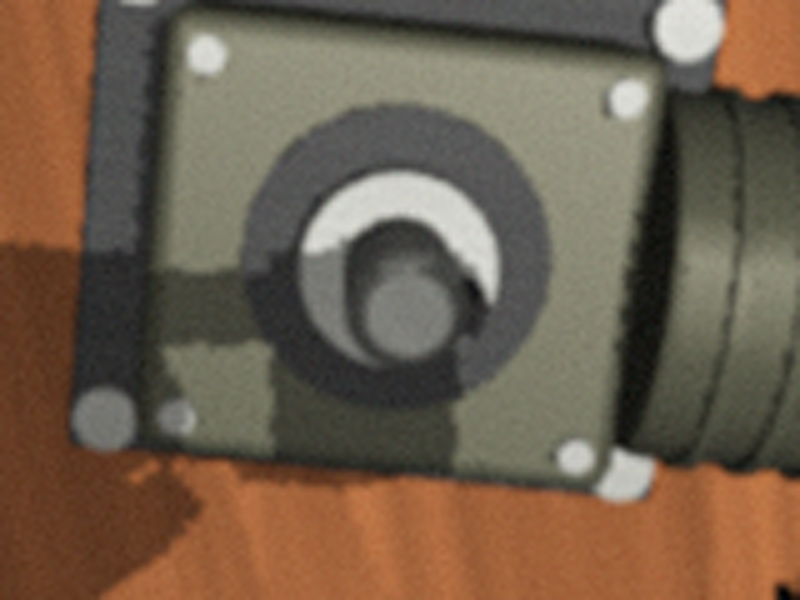

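>>> arm_command(deltas=[[0,0,0,0.145],[0,0,0,0.145],[0,0,0,0.145],[0,0,0,0.145],[0,0,0,0.145],[0,0,0,0.145],[0,0,0,0.145],[0,0,0,0.145],[0,0,0,0.145],[0,0,0,0.145]])

```text
t: 4.9
ee_pos: [454.8, 233.8, 310.4]
orientation: [-2.183, 0.082, 2.173]
ft_force: [0.4, -0.1, 0.2]
width: 87.4
```

>>> arm_command(deltas=[[0,0,0,0],[0,0,0,0],[0,0,0,0]])

```text
t: 5.2
ee_pos: [454.4, 233.8, 310.6]
orientation: [-2.189, 0.07, 2.178]
ft_force: [0.8, 0.4, 0.8]
width: 87.8
```

```bash
python3 - <<'E'
from h import *
o=ctrl.get_obs(); print(o["ee_pos"],o["qpos"])
w=ctrl.get_calibration("wrist"); np.save("w4.npy",w,allow_pickle=True)
im=ctrl.get_image("wrist"); cv2.imwrite("pics/w4.png",im[:,:,::-1])
p=proj(w,[475,230,100]).astype(int); print(p)
y0=max(0,p[1]-60)
cv2.imwrite("pics/w4z.png",cv2.resize(im[y0:y0+120,p[0]-80:p[0]+80,::-1],(800,600),interpolation=cv2.INTER_CUBIC)); print(p[0]-80,y0)
im=cv2.imread("pics/w1.png")
cv2.imwrite("pics/w1z.png",cv2.resize(im[130:250,250:410],(800,600),interpolation=cv2.INTER_CUBIC))
E
```

```text
[454.3854568  233.84077172 310.61756884] [0.45068257 0.17806736 1.81968624 0.00259574 1.13732952 2.0898472 ]
[319 155]
239 95
```

View pics/w4z.png

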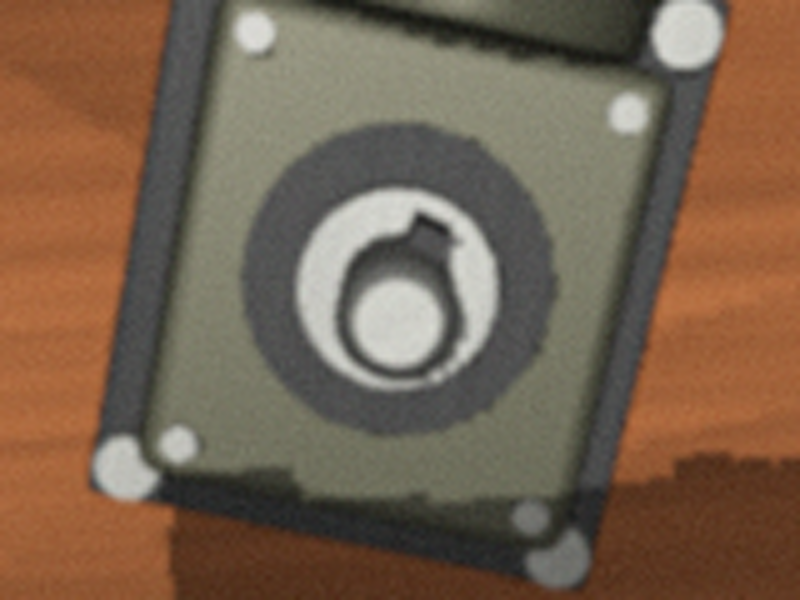

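View pics/w1z.png

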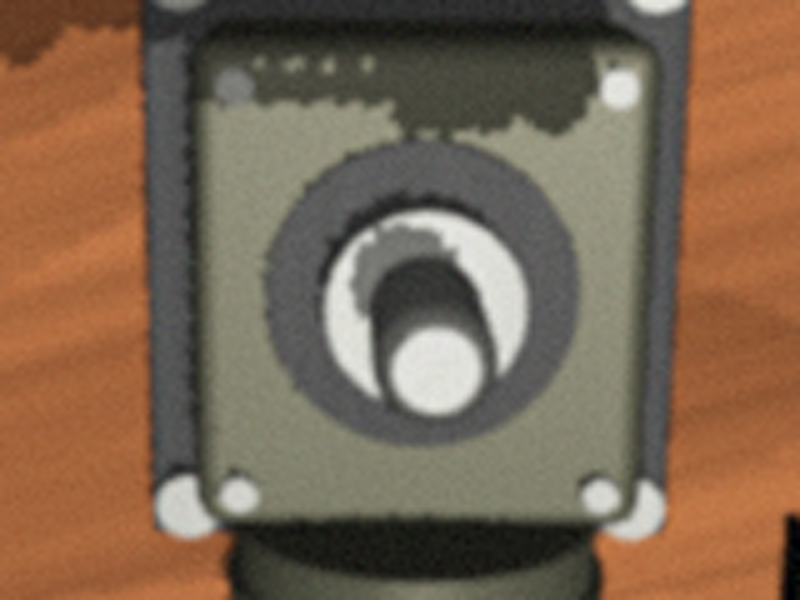

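```bash
cat > fit.py <<'E'
from h import *
from scipy.optimize import least_squares
D=[("w1",250,130,(437,371),(426,310)),("w2",224,7,(470,277),(470,303)),("w3",252,116,(407,313),(399,268)),("w4",239,95,(398,319),(398,289))]
W={d[0]:np.load(d[0]+".npy",allow_pickle=True).item() for d in D}
def corr(w,p):
    q=dict(w); dR=Ro.from_rotvec(p[3:6]).as_matrix(); q["R"]=dR@w["R"]; q["t"]=dR@w["t"]+p[:3]; return q
def res(x):
    r=[]
    for n,u0,v0,a,b in D:
        q=corr(W[n],x[2:])
        for px,z in((a,119),(b,75)):
            r+=list((proj(q,[x[0],x[1],z])-[u0+(px[0]+.5)/5-.5,v0+(px[1]+.5)/5-.5])/0.4)
    return np.r_[r,x[2:5]/2,x[5:]/.006]
if __name__=="__main__":
    s=least_squares(res,[475,230,0,0,0,0,0,0]); print(np.round(s.x,4),s.cost); print(np.round(s.fun[:16]*.4,2))
    np.save("fit.npy",s.x)
    for n,u0,v0,a,b in D: print(n,[plane(W[n],u0+px[0]/5-.4,v0+px[1]/5-.4,z)[:2] for px,z in((a,119),(b,75))])
    C=np.linalg.inv(s.jac.T@s.jac); print("sd",np.sqrt(np.diag(C))[:2])
    for n,u0,v0,px in(("w4",239,95,(433,231)),("w2",224,7,(443,388))):
        k=plane(corr(W[n],s.x[2:]),u0+px[0]/5-.4,v0+px[1]/5-.4,99)[:2]-s.x[:2]; print("key",k,np.hypot(*k),np.arctan2(k[1],k[0]))
E
python3 fit.py
```

```text
[ 4.750094e+02  2.319649e+02 -1.868000e-01  4.446000e-01 -1.404400e+00
  1.400000e-03  5.000000e-04  1.800000e-03] 2.731944976240134
[-0.08 -0.32 -0.08 -0.08 -0.04 -0.23  0.04  0.37  0.43 -0.06 -0.01  0.21
 -0.15  0.34 -0.13 -0.24]
w1 [array([475.38460443, 231.98095265]), array([475.06903802, 232.10377162])]
w2 [array([474.74949249, 232.16671269]), array([474.28691444, 232.26505257])]
w3 [array([474.67981563, 232.03838266]), array([475.18180766, 232.34070975])]
w4 [array([475.49065709, 231.75554029]), array([475.0015269 , 231.74765166])]
sd [0.15745423 0.16037571]
key [13.93439431 -7.90158208] 16.01881219059158 -0.5158436693964271
key [12.42433583 -7.42672217] 14.474816854259373 -0.538767918806617
```

The fit is consistent: shaft axis at (475.0, 232.0) ±0.2 mm, key at about -0.525 rad. On to the pulley.

>>> arm_command(deltas=[[0.005,0.045,-0.011,0],[0.005,0.045,-0.011,0],[0.005,0.045,-0.011,0],[0.005,0.045,-0.011,0],[0.005,0.045,-0.011,0],[0.005,0.045,-0.011,0],[0.005,0.045,-0.011,0],[0.005,0.045,-0.011,0],[0.005,0.045,-0.011,0],[0.005,0.045,-0.011,0]])

```text
t: 6.25
ee_pos: [543.6, -232.4, 258.6]
orientation: [-2.213, 0.03, 2.188]
ft_force: [1.7, 0.1, -0.1]
width: 87.9
```

>>> arm_command(deltas=[[0.003,0.02,-0.005,-0.145],[0,0,0,-0.145],[0,0,0,-0.145],[0,0,0,-0.145],[0,0,0,-0.145],[0,0,0,-0.145],[0,0,0,-0.145],[0,0,0,-0.145],[0,0,0,-0.145],[0,0,0,-0.145]])

```text
t: 7.25
ee_pos: [548.0, -261.9, 252.5]
orientation: [1.296, 1.156, -1.275]
ft_force: [0.2, 0.1, -0.4]
width: 87.7
```

>>> arm_command(deltas=[[0,0,0,-0.145],[0,0,0,-0.145],[0,0,0,-0.145],[0,0,0,-0.145],[0,0,0,-0.145],[0,0,0,-0.145],[0,0,0,-0.145],[0,0,0,-0.145],[0,0,0,0],[0,0,0,0]])

```text
t: 8.25
ee_pos: [548.0, -261.9, 251.6]
orientation: [0.379, 1.532, -0.364]
ft_force: [-0.0, 0.6, 0.2]
width: 87.8
```

```bash
python3 - <<'E'
from h import *
d,R,o=move([540,-262,250]); print(d,o["ee_pos"],o["qpos"],np.arctan2(R[1,1],R[0,1]))
w=ctrl.get_calibration("wrist"); print(proj(w,[563,-277,52]))
E
```

```text
[ 0.00153968 -0.00377484 -0.00712211] [ 548.04656024 -261.90713547  251.60893397] [-0.47035887  0.39130302  1.66978738  0.01202394  1.07636994 -1.57246267] 1.0964417696643385
[306.57146227 194.96130403]
```

```bash
python3 - <<'E'
from h import *
w=ctrl.get_calibration("wrist"); np.save("w5.npy",w,allow_pickle=True)
im=ctrl.get_image("wrist"); cv2.imwrite("pics/w5.png",im[:,:,::-1])
cv2.imwrite("pics/w5z.png",cv2.resize(im[130:250,230:390,::-1],(800,600),interpolation=cv2.INTER_CUBIC))
E
```

```text
(no output)
```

View pics/w5z.png

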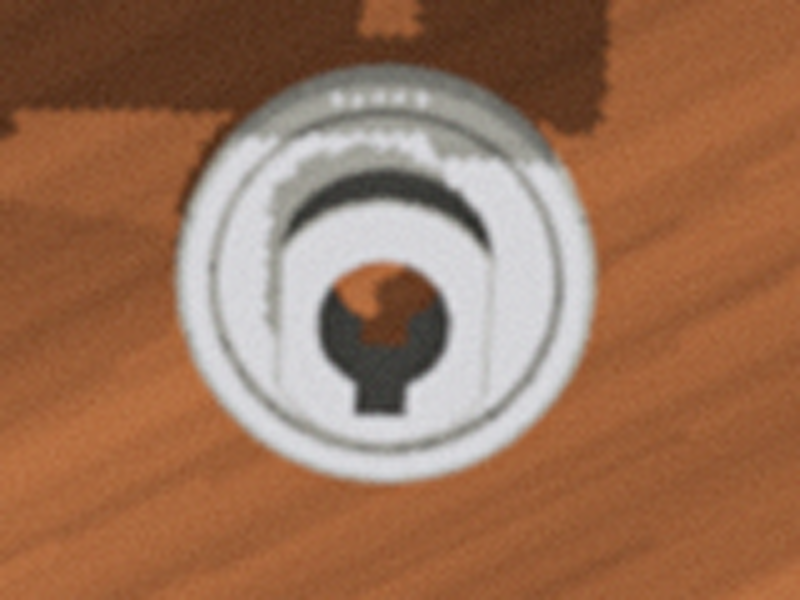

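```bash
python3 - <<'E'
from h import *
from fit import corr
x=np.load("fit.npy"); w=np.load("w5.npy",allow_pickle=True).item(); q=corr(w,x[2:])
U=lambda a,b:(230+a/5-.4,130+b/5-.4)
h=plane(q,*U(384,325),52); k=plane(q,*U(381,412),52); print("hub",h,"key",np.hypot(*(k-h)[:2]),np.arctan2(*(k-h)[1::-1]))
# flats edges
for a,b in(((284,250),(282,390)),((493,250),(490,400))):
    A=plane(q,*U(*a),52);B=plane(q,*U(*b),52); print("flat",np.arctan2(*(B-A)[1::-1]),A,B)
print("disc",plane(q,*U(388,273),20))
E
```

```text
hub [ 562.68801614 -276.95898079   52.        ] key 17.923640982272264 -0.5136913898405137
flat -0.5095061670182581 [ 540.48796902 -287.20791419   52.        ] [ 565.27066761 -301.05426936   52.        ]
flat -0.4834605500545067 [ 558.99863468 -251.227158     52.        ] [ 585.98681293 -265.39641802   52.        ]
disc [ 560.388328   -275.42336924   20.        ]
```

Pulley at (562.5,-276.7), yaw about -0.50. The wrist view showed its keyway pointing straight down-image at (381,412) in the zoom. Now approaching.

>>> arm_command(deltas=[[0.03,-0.0013,0.004,0.005],[0.03,-0.0013,0.004,0.005],[0.03,-0.0013,0.004,0.005],[0.03,-0.0013,0.004,0.005],[0.03,-0.0013,0.004,0.005],[0,0,0,0],[0,0,0,0]])

```text
t: 9.0
ee_pos: [567.0, -277.5, 99.4]
orientation: [0.409, 1.521, -0.396]
ft_force: [-0.6, -0.6, 0.6]
width: 87.6
```

```bash
python3 - <<'E'
from h import *
d,R,o=move([562.5,-276.7,48]); print(d,o["ee_pos"],np.arctan2(R[1,1],R[0,1]))
w=ctrl.get_calibration("wrist"); np.save("w6.npy",w,allow_pickle=True)
im=ctrl.get_image("wrist"); cv2.imwrite("pics/w6.png",im[:,:,::-1])
E
```

```text
[ 0.05135796 -0.00204934 -0.0048186 ] [ 566.99883925 -277.54535082   99.42085402] 1.0561452351743568
```

View pics/w6.png

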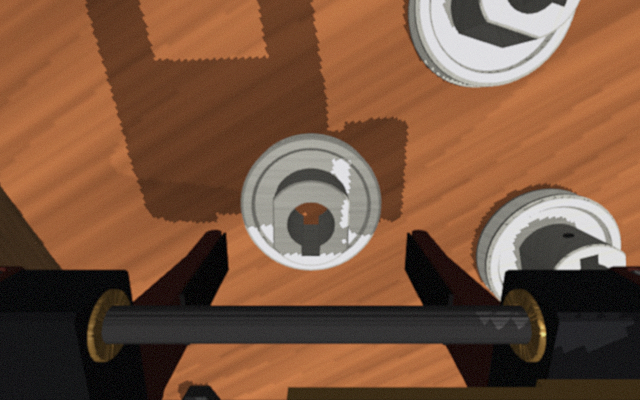

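```bash
python3 - <<'E'
from h import *
from fit import corr
x=np.load("fit.npy"); w=np.load("w6.npy",allow_pickle=True).item(); q=corr(w,x[2:])
im=cv2.imread("pics/w6.png"); cv2.imwrite("pics/w6z.png",cv2.resize(im[125:275,220:420],(800,600),interpolation=cv2.INTER_CUBIC))
h=plane(q,311,227,52);k=plane(q,310,254,52);print(h,np.hypot(*(k-h)[:2]),np.arctan2(*(k-h)[1::-1]), plane(q,311,203,20))
E
```

```text
[ 563.8427772 -277.2981567   52.       ] 16.193485595317387 -0.5520463931496862 [ 560.24285295 -275.40654806   20.        ]
```

View pics/w6z.png

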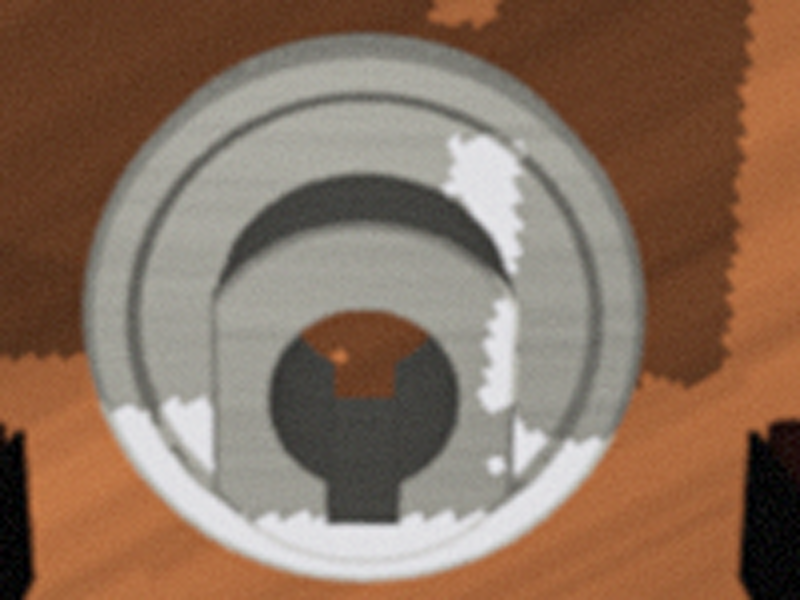

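>>> arm_command(deltas=[[0.01,-0.002,-0.005,0],[0.015,0,0,0],[0.015,0,0,0],[0.01,0,0,0],[0,0,0,0]])

```text
t: 9.55
ee_pos: [563.7, -277.2, 50.0]
orientation: [0.408, 1.514, -0.397]
ft_force: [0.4, 0.5, -0.2]
width: 87.7
```

```bash
python3 - <<'E'
from h import *
d,R,o=move([562.6,-276.6,48]); print(d,o["ee_pos"],np.arctan2(R[1,1],R[0,1]),o["ft_force"])
E
```

```text
[ 1.93560844e-03  1.73799350e-05 -1.27154715e-03] [ 563.65980119 -277.2455308    49.95546048] 1.0555742125348524 [ 0.40740312  0.46976449 -0.23541919]
```

>>> arm_command(deltas=[[0.001,0,-0.001,0],[0,0,0,0],[0,0,0,0],[0,0,0,0],[0,0,0,0],[0,0,0,0],[0,0,0,0],[0,0,0,0]], hand=0.036)

```text
t: 10.35
ee_pos: [563.5, -277.2, 49.6]
orientation: [0.408, 1.513, -0.398]
ft_force: [0.1, -0.3, -1.7]
width: 41.6
```

```bash
python3 - <<'E'
from h import *
d,R,o=move([562.6,-276.6,48]); print(o["ee_pos"],np.arctan2(R[1,1],R[0,1]),o["ft_force"],o["moment"],o["width"])
E
```

```text
[ 563.45711955 -277.15352405   49.62108572] 1.0557261300400616 [ 0.09964704 -0.32136862 -1.71781967] [-0.13526931 -0.00736495  0.03409911] 41.561793724129274
```

Gripped, with the width at 41.6 mm. With the underside at z=0 the TCP is at 49.6, so fully seated should read about 124.6. Lifting.

>>> arm_command(deltas=[[-0.01,0,0,0],[-0.02,0,0,0],[-0.03,0,0,0],[-0.035,0,0,0],[-0.035,0,0,0],[-0.035,0,0,0],[-0.02,0,0,0],[0,0,0,0],[0,0,0,0]])

```text
t: 11.25
ee_pos: [555.1, -274.8, 239.9]
orientation: [0.411, 1.525, -0.396]
ft_force: [0.3, -0.8, -4.7]
width: 42.0
```

```bash
python3 - <<'E'
from h import *
d,R,o=move([475,232,230]); print(d,o["ee_pos"],np.arctan2(R[1,1],R[0,1]),o["ft_force"],o["width"],o["qpos"])
w=ctrl.get_calibration("wrist"); np.save("w7.npy",w,allow_pickle=True)
im=ctrl.get_image("wrist"); cv2.imwrite("pics/w7.png",im[:,:,::-1])
E
```

```text
[ 0.01267288  0.40141929 -0.31949115] [ 555.08256696 -274.81527619  239.88452385] 1.0555476730042914 [ 0.25767045 -0.76707642 -4.73919328] 42.01628259143267 [-0.4839812   0.42117886  1.65296001  0.01259706  1.06182806 -1.54560657]
```

View pics/w7.png

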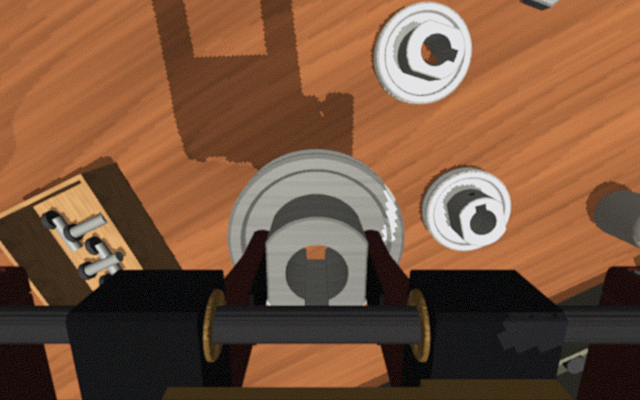

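```bash
python3 - <<'E'
from h import *
from fit import corr
x=np.load("fit.npy"); w=np.load("w7.npy",allow_pickle=True).item(); q=corr(w,x[2:])
im=cv2.imread("pics/w7.png"); cv2.imwrite("pics/w7z.png",cv2.resize(im[205:325,236:396],(800,600),interpolation=cv2.INTER_CUBIC))
o=ctrl.get_obs(); R=Ro.from_rotvec(o["orientation"]).as_matrix()
for p in [(316.5,274),(316.5,275)]:
  for c in (q,w): print(R.T@(plane(c,*p,o["ee_pos"][2]+2.4)-o["ee_pos"]))
E
```

```text
[-2.39091551  1.18836121 -0.80017408]
[-2.38991868  1.0134248  -0.21432117]
[-2.3885757   1.18909418 -0.33789383]
[-2.3875653   1.01340026  0.2523293 ]
```

View pics/w7z.png

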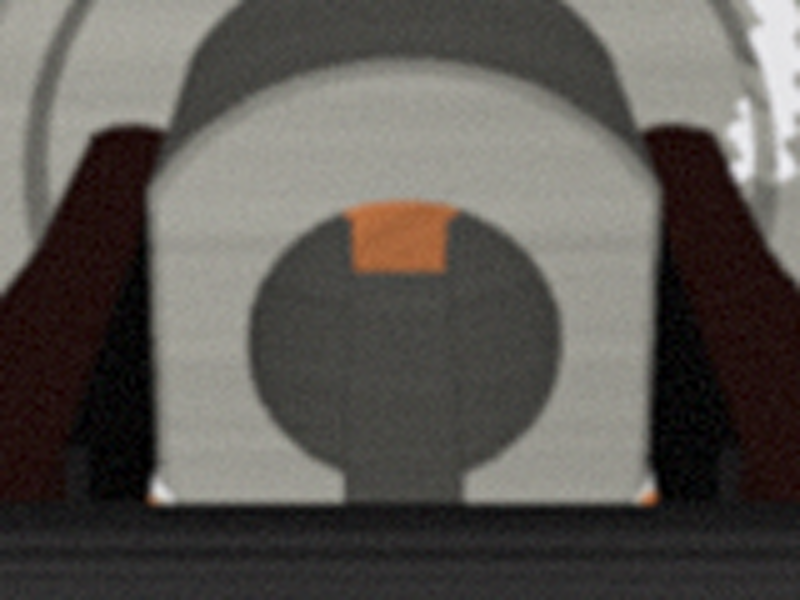

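The pulley is held squarely: bore at about (316.7,273) px, offset about (y 0.6, z -0.9) mm in the tool frame. Carrying it over to the shaft.

>>> arm_command(deltas=[[0.002,0.015,-0.012,0],[0.002,0.025,-0.02,0],[0.002,0.033,-0.026,0],[0.002,0.033,-0.026,0],[0.002,0.033,-0.026,0],[0.002,0.033,-0.026,0],[0.002,0.033,-0.026,0],[0.002,0.033,-0.026,0],[0.002,0.033,-0.026,0],[0.002,0.033,-0.026,0]])

```text
t: 12.3
ee_pos: [481.8, 124.3, 206.6]
orientation: [0.417, 1.552, -0.406]
ft_force: [1.0, -0.3, -5.0]
width: 42.0
```

>>> arm_command(deltas=[[0.002,0.033,-0.026,0],[0.002,0.025,-0.02,0],[0.002,0.015,-0.012,0],[0,0,0,0],[0,0,0,0],[0,0,0,0]])

```text
t: 12.9
ee_pos: [456.2, 225.0, 193.5]
orientation: [0.404, 1.567, -0.407]
ft_force: [0.5, 0.5, -4.4]
width: 42.1
```

```bash
python3 - <<'E'
from h import *
d,R,o=move([475.5,231,175]); print(d,o["ee_pos"],np.arctan2(R[1,1],R[0,1]),R[:,0],o["ft_force"],o["moment"],o["width"])
E
```

```text
[0.01792762 0.01492832 0.0144367 ] [456.19486083 224.99915095 193.54653208] 1.0558416041163672 [-0.03357511  0.00668711 -0.99941383] [ 0.49080679  0.54767496 -4.36404586] [-0.09463146  0.02064612 -0.00327847] 42.066990731740894
```

>>> arm_command(deltas=[[0,0.004,0.004,0],[0,0.004,0.004,0],[0,0.004,0.004,0],[0,0,0,0]])

```text
t: 13.3
ee_pos: [474.7, 227.2, 192.7]
orientation: [0.407, 1.566, -0.411]
ft_force: [0.6, -0.0, -5.1]
width: 42.3
```

```bash
python3 - <<'E'
from h import *
d,R,o=move([475.5,231,175]); print(d,o["ee_pos"],np.arctan2(R[1,1],R[0,1]),R[:,0],o["ft_force"],o["moment"],o["width"])
print(o["qpos"],o["qvel"])
E
```

```text
[ 0.01773405  0.00389112 -0.00060299] [474.68869461 227.20905724 192.74743587] 1.0516417376241591 [-0.03360649  0.0064017  -0.99941464] [ 5.78690172e-01 -4.49305613e-03 -5.05025970e+00] [-0.03289458 -0.03695833 -0.00386671] 42.25088455190196
[ 0.41333078  0.36542333  1.87306486  0.02412854  0.931458   -0.6528026 ] [-0.0085174  -0.00196207  0.00729633  0.00167562  0.00680884  0.00063118]
```

The tool picked up a tilt of about 0.034 rad during the fast inward sweep. I'll test whether an outward sweep undoes it.

>>> arm_command(deltas=[[0,0.033,0.023,0],[0,0.033,0.023,0],[0,0.033,0.023,0],[0,0,0,0],[0,0,0,0]])

```text
t: 13.8
ee_pos: [586.9, 278.1, 187.5]
orientation: [0.408, 1.569, -0.415]
ft_force: [-0.4, 0.2, -5.8]
width: 41.9
```

```bash
cat > st.py <<'E'
from h import *
d,R,o=move([475.5,231,175]); print("d",np.round(d,4),"p",np.round(o["ee_pos"],2),"yaw",round(np.arctan2(R[1,1],R[0,1]),4),"x",np.round(R[:2,0],4),"F",np.round(o["ft_force"],1),"M",np.round(o["moment"],2),round(o["width"],1),o["t"])
E
python3 st.py
```

```text
d [ 0.0164 -0.0962 -0.0725] p [586.87 278.09 187.54] yaw 1.0487 x [-0.0367  0.005 ] F [-0.4  0.2 -5.8] M [-0.01 -0.05 -0.02] 41.9 13.8
```

```bash
python3 - <<'E'
from h import *
for r in [[0.216429,1.56003,-0.21818],[0.207,1.562,-0.211],[.213,1.561,-.218],[.198,1.567,-.203],[1.009,1.326,-1.006],[1.342,1.122,-1.333],[-2.183,.082,2.173],[-2.189,.07,2.178],[-2.213,.03,2.188],[1.296,1.156,-1.275],[.379,1.532,-.364],[.409,1.521,-.396],[.408,1.514,-.397],[.408,1.513,-.398],[.411,1.525,-.396],[.417,1.552,-.406],[.404,1.567,-.407],[.408,1.569,-.415]]:
    print(np.round(Ro.from_rotvec(r).as_matrix()[:2,0],4))
E
```

```text
[-0.0003 -0.0011]
[-0.0016 -0.0023]
[-0.0014 -0.003 ]
[-0.0059 -0.0024]
[0.0005 0.0019]
[0.0034 0.004 ]
[0.0048 0.0049]
[0.0052 0.0052]
[0.0115 0.007 ]
[0.0102 0.0068]
[0.0086 0.0077]
[0.0136 0.0049]
[0.0199 0.0019]
[0.0206 0.0011]
[0.0099 0.0072]
[-0.0179  0.0119]
[-0.0333  0.0068]
[-0.0369  0.0053]
```

>>> arm_command(deltas=[[0,-0.01,-0.007,0],[0,-0.01,-0.007,0],[0,-0.01,-0.007,0],[0,-0.01,-0.007,0],[0,-0.01,-0.007,0],[0,-0.01,-0.007,0],[0,-0.01,-0.007,0],[0,-0.01,-0.007,0]])

```text
t: 14.6
ee_pos: [482.5, 228.9, 191.4]
orientation: [0.405, 1.574, -0.42]
ft_force: [-0.1, 0.6, -4.7]
width: 41.6
```

```bash
python3 st.py; python3 -c "
from h import *; print(ctrl.get_obs()['qpos'])"
```

```text
d [ 0.0167 -0.0013 -0.0065] p [482.51 228.89 191.4 ] yaw 1.048 x [-0.0432  0.0022] F [-0.1  0.6 -4.7] M [-0.02 -0.06 -0.01] 41.6 14.6
[ 0.41037008  0.38196251  1.8506677   0.02373286  0.94782656 -0.65145551]
```

>>> arm_command(deltas=[[0,0,0,0],[0,0,0,0]])

```text
t: 14.8
ee_pos: [478.5, 227.0, 192.1]
orientation: [0.404, 1.575, -0.421]
ft_force: [0.0, -0.0, -4.0]
width: 41.7
```

```bash
python3 st.py
```

```text
d [ 0.0172  0.0023 -0.0039] p [478.53 227.04 192.1 ] yaw 1.0479 x [-0.0447  0.0015] F [ 0. -0. -4.] M [-0.03 -0.08 -0.  ] 41.7 14.8
```

>>> arm_command(deltas=[[-0.03,0,0,0],[-0.03,0,0,0],[-0.03,0,0,0],[-0.03,0,0,0],[0,0,0,0],[0,0,0,0]])

```text
t: 15.4
ee_pos: [482.8, 226.3, 315.2]
orientation: [0.404, 1.576, -0.421]
ft_force: [-0.1, -0.5, -5.7]
width: 41.8
```

```bash
python3 st.py
```

```text
d [ 0.1404  0.0035 -0.0031] p [482.84 226.28 315.2 ] yaw 1.0478 x [-0.0455  0.0011] F [-0.1 -0.5 -5.7] M [-0.09 -0.05 -0.02] 41.8 15.4
```

>>> arm_command(deltas=[[0.01,0,0,0],[0.01,0,0,0],[0.01,0,0,0],[0.01,0,0,0],[0.01,0,0,0],[0.01,0,0,0],[0.01,0,0,0],[0.01,0,0,0],[0.01,0,0,0],[0.01,0,0,0]])

```text
t: 16.4
ee_pos: [474.3, 224.9, 200.0]
orientation: [0.4, 1.584, -0.427]
ft_force: [0.7, 0.2, -4.2]
width: 42.2
```

>>> arm_command(deltas=[[0,0,0,0],[0,0,0,0]])

```text
t: 16.6
ee_pos: [473.6, 224.6, 198.4]
orientation: [0.398, 1.586, -0.428]
ft_force: [0.7, -0.5, -4.4]
width: 41.8
```

```bash
python3 st.py
```

```text
d [ 0.0232  0.0072 -0.0004] p [473.57 224.63 198.39] yaw 1.0481 x [-0.0571 -0.0039] F [ 0.7 -0.5 -4.4] M [ 0.   -0.11  0.03] 41.8 16.6
```

Fast rows drift less than slow ones, so a cycle of slow up then fast down might correct the tilt. I'll test that.

>>> arm_command(deltas=[[-0.01,0,0,0],[-0.01,0,0,0],[-0.01,0,0,0],[-0.01,0,0,0],[-0.01,0,0,0],[-0.01,0,0,0],[-0.01,0,0,0],[-0.01,0,0,0],[-0.01,0,0,0],[-0.01,0,0,0]])

```text
t: 17.6
ee_pos: [480.3, 225.3, 309.4]
orientation: [0.4, 1.583, -0.426]
ft_force: [0.1, 0.6, -4.7]
width: 41.5
```

```bash
python3 st.py; python3 -c "
from h import *; print(ctrl.get_obs()['qpos'])"
```

```text
d [ 0.1345  0.0064 -0.001 ] p [480.27 225.26 309.41] yaw 1.048 x [-0.053  -0.0022] F [ 0.1  0.6 -4.7] M [ 0.04 -0.12 -0.03] 41.5 17.6
[ 0.40596064  0.23605119  1.74926529  0.02028757  1.20596108 -0.64910687]
```

>>> arm_command(deltas=[[0.04,0,0,0],[0.04,0,0,0],[0.02,0,0,0],[0,0,0,0]])

```text
t: 18.0
ee_pos: [478.4, 226.5, 212.2]
orientation: [0.405, 1.575, -0.421]
ft_force: [0.0, 0.8, -4.7]
width: 41.8
```

```bash
python3 st.py; python3 -c "
from h import *; print(ctrl.get_obs()['qpos'])"
```

```text
d [ 0.0373  0.0032 -0.0033] p [478.44 226.53 212.21] yaw 1.0478 x [-0.0445  0.0015] F [ 0.   0.8 -4.7] M [-0.03 -0.02 -0.04] 41.8 18.0
[ 0.40942909  0.34691822  1.84548615  0.02288068  0.98952316 -0.65088703]
```

Slow up and fast down gains about +0.0125 rad per cycle. Repeating.

>>> arm_command(deltas=[[-0.012,0,0,0],[-0.012,0,0,0],[-0.012,0,0,0],[-0.012,0,0,0],[-0.012,0,0,0],[-0.012,0,0,0],[-0.012,0,0,0],[-0.012,0,0,0],[-0.012,0,0,0],[-0.012,0,0,0]])

```text
t: 19.0
ee_pos: [485.8, 226.9, 349.0]
orientation: [0.408, 1.569, -0.416]
ft_force: [-0.1, 0.8, -4.9]
width: 42.0
```

>>> arm_command(deltas=[[0.05,0,0,0],[0.05,0,0,0],[0.03,0,0,0],[0,0,0,0]])

```text
t: 19.4
ee_pos: [485.4, 229.4, 222.3]
orientation: [0.413, 1.56, -0.41]
ft_force: [-0.1, -0.3, -4.0]
width: 41.7
```

```bash
python3 st.py
```

```text
d [ 0.0475 -0.0033 -0.008 ] p [485.37 229.38 222.25] yaw 1.0475 x [-0.0265  0.0093] F [-0.1 -0.3 -4. ] M [-0.09  0.01 -0.01] 41.7 19.4
```

>>> arm_command(deltas=[[-0.012,0,0,0],[-0.012,0,0,0],[-0.012,0,0,0],[-0.012,0,0,0],[-0.012,0,0,0],[-0.012,0,0,0],[-0.012,0,0,0],[-0.012,0,0,0],[-0.012,0,0,0],[-0.012,0,0,0]])

```text
t: 20.4
ee_pos: [491.0, 229.0, 361.3]
orientation: [0.418, 1.551, -0.404]
ft_force: [-1.0, 1.0, -4.3]
width: 41.6
```

>>> arm_command(deltas=[[0.05,0,0,0],[0.05,0,0,0],[0.03,0,0,0],[0,0,0,0]])

```text
t: 20.8
ee_pos: [493.0, 232.6, 234.4]
orientation: [0.423, 1.542, -0.398]
ft_force: [-0.6, 0.4, -4.8]
width: 42.0
```

>>> arm_command(deltas=[[-0.012,0,0,0],[-0.012,0,0,0],[-0.012,0,0,0],[-0.012,0,0,0],[-0.012,0,0,0],[-0.012,0,0,0],[-0.012,0,0,0],[-0.012,0,0,0],[-0.012,0,0,0],[-0.012,0,0,0]])

```text
t: 21.8
ee_pos: [495.9, 231.0, 373.6]
orientation: [0.428, 1.534, -0.393]
ft_force: [-0.7, -0.3, -4.2]
width: 42.1
```

>>> arm_command(deltas=[[0.05,0,0,0],[0.05,0,0,0],[0.05,0,0,0],[0,0,0,0],[0,0,0,0]])

```text
t: 22.3
ee_pos: [501.9, 236.7, 228.1]
orientation: [0.433, 1.524, -0.386]
ft_force: [1.8, -1.1, -4.0]
width: 41.8
```

```bash
python3 st.py; python3 - <<'E'
from h import *
w=ctrl.get_calibration("wrist"); np.save("w8.npy",w,allow_pickle=True)
im=ctrl.get_image("wrist"); cv2.imwrite("pics/w8.png",im[:,:,::-1])
cv2.imwrite("pics/w8z.png",cv2.resize(im[205:325,236:396,::-1],(800,600),interpolation=cv2.INTER_CUBIC))
E
```

```text
d [ 0.0525 -0.0197 -0.0199] p [501.85 236.66 228.09] yaw 1.0474 x [0.0146 0.027 ] F [ 1.8 -1.1 -4. ] M [ 0.01 -0.02  0.01] 41.8 22.3
```

View pics/w8z.png

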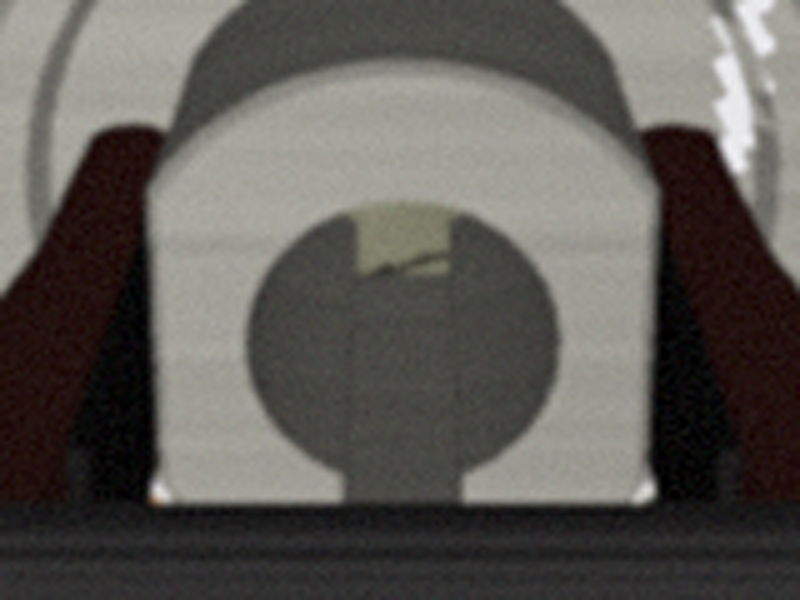

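The grip is unchanged: bore still at (403,343) in the zoom, same as before. Tilt is mostly removed. Next I'll work out a tilt-aware target for the underside centre.

>>> arm_command(deltas=[[0.01,-0.009,-0.009,0],[0.02,-0.009,-0.009,0],[0,0,0,0]])

```text
t: 22.65
ee_pos: [481.7, 232.6, 205.4]
orientation: [0.439, 1.515, -0.38]
ft_force: [0.1, 0.0, -5.3]
width: 41.8
```

```bash
cat > st2.py <<'E'
import sys
from h import *
Rg=Ro.from_rotvec([.408,1.513,-.398]).as_matrix()
ax=Rg.T@np.array([0,0,1.])            # pulley axis in tool frame
OFF=np.array([-2.4,0.6,-0.9])-52*ax    # underside centre in tool frame
o=ctrl.get_obs(); R=Ro.from_rotvec(o["orientation"]).as_matrix()
u=o["ee_pos"]+R@OFF; a=R@ax; kx=R@np.cross(ax,[0,-1,0]);
z=float(sys.argv[1]) if len(sys.argv)>1 else 119
# pulley point on its axis at nose height or underside
s=max(0,119-u[2]); c=u+a*min(s,52)/2  # middle of engaged length
e=np.array([475.,232.,0])-c; e[2]=z-u[2]
print("under",np.round(u,2),"tilt",np.round(a[:2],4),"tool",np.round(R[:2,0],4),"pyaw",round(np.arctan2(R[1,1],R[0,1])-np.pi/2,3),"mid err xy",np.round(e[:2],2))
print("delta tool m",np.round(R.T@e/1000,4),"F",np.round(o["ft_force"],1),"M",np.round(o["moment"],2),"w",round(o["width"],1),"t",o["t"])
E
python3 st2.py
```

```text
under [481.37 235.07 155.86] tilt [-0.005 -0.031] tool [0.0256 0.0319] pyaw -0.523 mid err xy [-6.37 -3.07]
delta tool m [ 0.0366 -0.0073 -0.0042] F [ 0.1  0.  -5.3] M [-0.08  0.05  0.04] w 41.8 t 22.65
```

>>> arm_command(deltas=[[0.004,-0.001,-0.0006,0],[0.004,-0.001,-0.0006,0],[0.004,-0.001,-0.0006,0],[0.004,-0.001,-0.0006,0],[0.004,-0.001,-0.0006,0],[0.004,-0.001,-0.0006,0],[0.002,-0.001,-0.0006,0],[0,0,0,0]])

```text
t: 23.45
ee_pos: [480.7, 231.5, 184.3]
orientation: [0.444, 1.505, -0.373]
ft_force: [0.0, -0.2, -4.7]
width: 41.6
```

```bash
python3 st2.py
```

```text
under [480.98 234.2  134.79] tilt [-0.0162 -0.0358] tool [0.0368 0.0368] pyaw -0.523 mid err xy [-5.98 -2.2 ]
delta tool m [ 0.0155 -0.0057 -0.0043] F [ 0.  -0.2 -4.7] M [-0.06  0.04 -0.04] w 41.6 t 23.45
```

>>> arm_command(deltas=[[-0.04,0,0,0],[-0.04,0,0,0],[0,0,0,0],[0,0,0,0]])

```text
t: 23.85
ee_pos: [476.6, 228.0, 264.3]
orientation: [0.442, 1.509, -0.376]
ft_force: [-0.8, -0.7, -5.3]
width: 42.0
```

```bash
python3 st2.py; python3 st.py;python3 -c "
from h import *; o=ctrl.get_obs();print(o['qpos'],o['qvel'])"
```

```text
under [476.69 230.6  214.73] tilt [-0.0119 -0.0339] tool [0.0325 0.0349] pyaw -0.523 mid err xy [-1.69  1.4 ]
delta tool m [ 0.0956 -0.0041 -0.0032] F [-0.8 -0.7 -5.3] M [-0.1   0.02 -0.03] w 42.0 t 23.85
d [ 0.0892 -0.0021 -0.0035] p [476.62 227.95 264.28] yaw 1.0474 x [0.0325 0.0349] F [-0.8 -0.7 -5.3] M [-0.1   0.02 -0.03] 42.0 23.85
[ 0.41342498  0.24231041  1.8544063   0.02239107  1.00116418 -0.64542545] [-0.00107964 -0.02664256 -0.02615773  0.00026502  0.00986893  0.00155122]
```

>>> arm_command(deltas=[[0.01,-0.003,-0.003,0],[0.01,-0.003,-0.003,0],[0.01,0,0,0],[0.01,0,0,0],[0.01,0,0,0],[0,0,0,0]])

```text
t: 24.45
ee_pos: [465.6, 225.9, 202.9]
orientation: [0.437, 1.518, -0.382]
ft_force: [-0.6, 0.3, -4.8]
width: 41.3
```

```bash
python3 st2.py; python3 st.py;python3 -c "
from h import *; o=ctrl.get_obs();print(o['qpos'],o['qvel'])"
```

```text
under [465.12 228.31 153.3 ] tilt [-0.0017 -0.0294] tool [0.0223 0.0304] pyaw -0.523 mid err xy [9.88 3.69]
delta tool m [0.0346 0.0068 0.0066] F [-0.6  0.3 -4.8] M [-0.07  0.04  0.02] w 41.3 t 24.45
d [0.0282 0.0083 0.0059] p [465.56 225.88 202.86] yaw 1.0473 x [0.0223 0.0304] F [-0.6  0.3 -4.8] M [-0.07  0.04  0.02] 41.3 24.45
[ 0.41844419  0.31495437  1.92175649  0.02440195  0.8722578  -0.64417427] [ 0.00092083  0.00376362 -0.00788287  0.00091321  0.00278826 -0.00090349]
```

>>> arm_command(deltas=[[0.003,0.003,0.003,0],[0.003,0.003,0.003,0],[0,0,0,0],[0,0,0,0]])

```text
t: 24.85
ee_pos: [475.6, 228.8, 196.6]
orientation: [0.438, 1.517, -0.381]
ft_force: [0.6, 0.4, -5.2]
width: 41.9
```

```bash
python3 st2.py
```

```text
under [475.24 231.27 147.07] tilt [-0.0025 -0.0297] tool [0.0231 0.0307] pyaw -0.524 mid err xy [-0.24  0.73]
delta tool m [ 0.0281 -0.0006 -0.0007] F [ 0.6  0.4 -5.2] M [-0.06  0.03  0.03] w 41.9 t 24.85
```

>>> arm_command(deltas=[[0.006,0,-0.001,0],[0.006,0,-0.001,0],[0.006,0,0,0],[0,0,0,0]])

```text
t: 25.25
ee_pos: [474.5, 230.7, 177.9]
orientation: [0.438, 1.516, -0.38]
ft_force: [-0.2, 0.4, -4.3]
width: 41.8
```

```bash
python3 st2.py
```

```text
under [474.15 233.13 128.35] tilt [-0.004  -0.0304] tool [0.0246 0.0313] pyaw -0.524 mid err xy [ 0.85 -1.13]
delta tool m [ 0.0093 -0.0009  0.0013] F [-0.2  0.4 -4.3] M [-0.13  0.09 -0.03] w 41.8 t 25.25
```

>>> arm_command(deltas=[[0.004,-0.0007,0.001,0],[0.004,0,0,0],[0.004,0,0,0],[0,0,0,0]])

```text
t: 25.65
ee_pos: [475.3, 229.8, 164.7]
orientation: [0.438, 1.516, -0.381]
ft_force: [0.5, 0.3, -4.6]
width: 41.9
```

```bash
python3 st2.py
```

```text
under [474.97 232.32 115.12] tilt [-0.0038 -0.0303] tool [0.0244 0.0313] pyaw -0.524 mid err xy [ 0.04 -0.26]
delta tool m [-0.0039 -0.0001  0.0002] F [ 0.5  0.3 -4.6] M [-0.08 -0.01 -0.04] w 41.9 t 25.65
```

The bore is over the nose with no contact force. Easing down toward the key's top at z=99.

>>> arm_command(deltas=[[0.004,0,0,0],[0.004,0,0,0],[0.003,0,0,0],[0,0,0,0]])

```text
t: 26.05
ee_pos: [475.4, 230.0, 152.7]
orientation: [0.438, 1.516, -0.381]
ft_force: [-0.1, -0.6, -4.8]
width: 41.8
```

```bash
python3 st2.py 75
```

```text
under [474.98 232.47 103.09] tilt [-0.0031 -0.0299] tool [0.0237 0.0308] pyaw -0.523 mid err xy [ 0.04 -0.23]
delta tool m [ 0.0281 -0.0013  0.    ] F [-0.1 -0.6 -4.8] M [-0.09  0.04 -0.06] w 41.8 t 26.05
```

Nearly perfect, with no contact. Continuing onto the key in small steps.

>>> arm_command(deltas=[[0.003,-0.0002,0,0],[0.003,-0.0002,0,0],[0.002,-0.0001,0,0],[0,0,0,0]])

```text
t: 26.45
ee_pos: [475.5, 229.9, 144.0]
orientation: [0.438, 1.516, -0.381]
ft_force: [0.0, -1.1, -4.8]
width: 41.7
```

```bash
python3 st2.py 75
```

```text
under [475.16 232.4   94.48] tilt [-0.0036 -0.0301] tool [0.0242 0.0311] pyaw -0.523 mid err xy [-0.12 -0.04]
delta tool m [ 0.0195 -0.0008 -0.0002] F [ 0.  -1.1 -4.8] M [-0.05  0.05 -0.01] w 41.7 t 26.45
```

The underside is 4.5 mm below the key's top with no load, so the keyway is on the key.

>>> arm_command(deltas=[[0.003,-0.0002,0,0],[0.003,-0.0002,0,0],[0.003,-0.0002,0,0],[0.002,0,0,0],[0,0,0,0]])

```text
t: 26.95
ee_pos: [475.6, 229.8, 132.1]
orientation: [0.438, 1.516, -0.381]
ft_force: [0.1, 0.1, -4.3]
width: 42.0
```

```bash
python3 st2.py 75
```

```text
under [475.24 232.29  82.54] tilt [-0.0038 -0.0303] tool [0.0244 0.0312] pyaw -0.524 mid err xy [-0.17  0.26]
delta tool m [ 0.0075 -0.0002 -0.0003] F [ 0.1  0.1 -4.3] M [-0.08  0.07  0.02] w 42.0 t 26.95
```

>>> arm_command(deltas=[[0.002,0,0,0],[0.002,0,0,0],[0.001,0,0,0],[0,0,0,0]])

```text
t: 27.35
ee_pos: [475.7, 230.0, 126.7]
orientation: [0.438, 1.516, -0.381]
ft_force: [0.2, -0.4, -3.8]
width: 41.7
```

```bash
python3 st2.py 75
```

```text
under [475.32 232.42  77.14] tilt [-0.0036 -0.0302] tool [0.0242 0.0311] pyaw -0.523 mid err xy [-0.24  0.21]
delta tool m [ 0.0021 -0.     -0.0003] F [ 0.2 -0.4 -3.8] M [-0.09  0.08  0.01] w 41.7 t 27.35
```

>>> arm_command(deltas=[[0.001,0,0,0],[0.0005,0,0,0],[0,0,0,0]])

```text
t: 27.65
ee_pos: [475.7, 230.0, 125.4]
orientation: [0.438, 1.516, -0.381]
ft_force: [-0.2, -1.2, -4.6]
width: 42.0
```

```bash
python3 st2.py 75
```

```text
under [475.32 232.41  75.88] tilt [-0.0035 -0.03  ] tool [0.0241 0.031 ] pyaw -0.523 mid err xy [-0.25  0.23]
delta tool m [ 0.0009  0.     -0.0003] F [-0.2 -1.2 -4.6] M [-0.18  0.18  0.  ] w 42.0 t 27.65
```

>>> arm_command(deltas=[[0.001,0,0,0],[0.0005,0,0,0],[0,0,0,0]])

```text
t: 27.95
ee_pos: [475.7, 230.0, 125.5]
orientation: [0.438, 1.516, -0.381]
ft_force: [-1.2, -0.6, -4.7]
width: 41.6
```

```bash
python3 st2.py 75
```

```text
under [475.32 232.41  75.9 ] tilt [-0.0035 -0.03  ] tool [0.0241 0.0309] pyaw -0.523 mid err xy [-0.25  0.24]
delta tool m [ 0.0009  0.     -0.0003] F [-1.2 -0.6 -4.7] M [-0.19  0.16  0.02] w 41.6 t 27.95
```

>>> arm_command(deltas=[[0.002,0,0,0],[0,0,0,0]])

```text
t: 28.15
ee_pos: [476.0, 230.0, 125.3]
orientation: [0.438, 1.516, -0.38]
ft_force: [-1.6, -1.2, -5.4]
width: 42.0
```

```bash
python3 st2.py 75
```

```text
under [475.65 232.48  75.74] tilt [-0.004 -0.03 ] tool [0.0247 0.0309] pyaw -0.523 mid err xy [-0.56  0.17]
delta tool m [ 0.0007 -0.0002 -0.0006] F [-1.6 -1.2 -5.4] M [-0.24  0.32 -0.02] w 42.0 t 28.15
```

It has stopped at underside z of about 75.7, with only the tilt holding one edge up. Releasing gently and then checking.

>>> arm_command(deltas=[[0,0,0,0],[0,0,0,0],[0,0,0,0],[0,0,0,0]], hand=0.06)

```text
t: 28.55
ee_pos: [478.3, 231.2, 126.1]
orientation: [0.441, 1.511, -0.377]
ft_force: [-0.2, -0.8, -0.5]
width: 59.7
```

```bash
python3 st2.py 75;  python3 - <<'E'
from h import *
w=ctrl.get_calibration("wrist"); np.save("w9.npy",w,allow_pickle=True)
im=ctrl.get_image("wrist"); cv2.imwrite("pics/w9.png",im[:,:,::-1])
E
```

```text
under [478.25 233.76  76.54] tilt [-0.0092 -0.0325] tool [0.0299 0.0335] pyaw -0.523 mid err xy [-3.05 -1.07]
delta tool m [ 0.0014 -0.0025 -0.0021] F [-0.2 -0.8 -0.5] M [-0.01  0.02  0.03] w 59.7 t 28.55
```

View pics/w9.png

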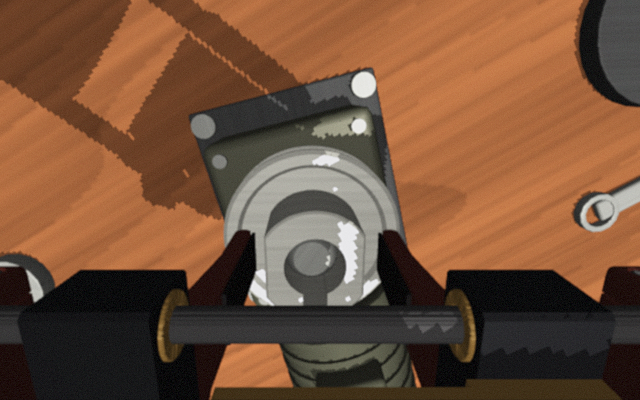

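The pulley is on the shaft, with the nose visible inside the bore at about (312,258). Opening wider and retreating upward.

>>> arm_command(deltas=[[0,0,0,0],[0,0,0,0],[-0.005,0,0,0],[-0.01,0,0,0],[-0.02,0,0,0],[-0.03,0,0,0],[-0.04,0,0,0],[-0.03,0,-0.02,0],[0,0,-0.02,0],[0,0,0,0]], hand=0.08)

```text
t: 29.6
ee_pos: [439.0, 246.7, 270.7]
orientation: [0.443, 1.509, -0.377]
ft_force: [1.2, -1.3, -0.2]
width: 79.8
```

```bash
python3 st2.py 75;  python3 - <<'E'
from h import *
w=ctrl.get_calibration("wrist"); np.save("w10.npy",w,allow_pickle=True)
im=ctrl.get_image("wrist"); cv2.imwrite("pics/w10.png",im[:,:,::-1])
s=ctrl.get_image("side"); cv2.imwrite("pics/side10.png",s[:,:,::-1]); cv2.imwrite("pics/side10z.png",cv2.resize(s[130:220,220:340,::-1],(800,600),interpolation=cv2.INTER_CUBIC))
t=ctrl.get_image("top"); cv2.imwrite("pics/top10.png",t[:,:,::-1])
E
```

```text
under [439.05 249.39 221.19] tilt [-0.0114 -0.0341] tool [0.032 0.035] pyaw -0.524 mid err xy [ 35.95 -17.39]
delta tool m [ 0.1466 -0.0038  0.0383] F [ 1.2 -1.3 -0.2] M [-0.02  0.03  0.03] w 79.8 t 29.6
```

View pics/w10.png

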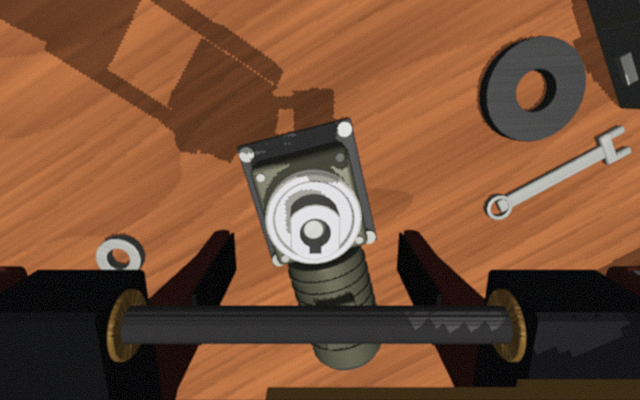

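View pics/side10z.png

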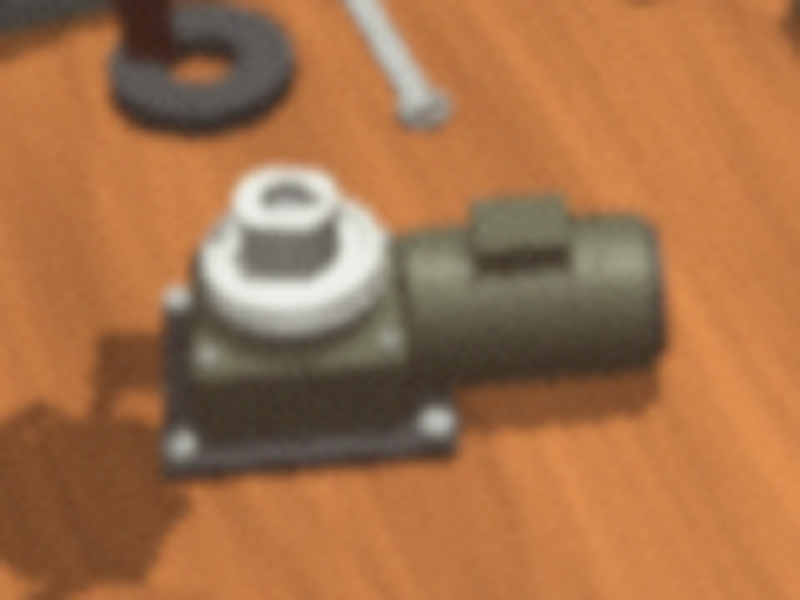

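View pics/top10.png

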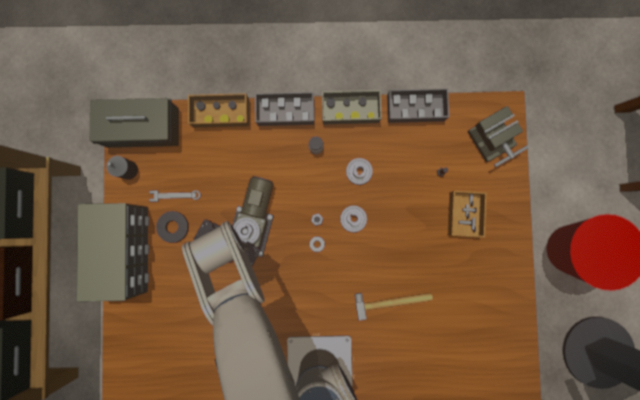

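```bash
python3 - <<'E'
from h import *
from fit import corr
x=np.load("fit.npy"); s=ctrl.get_calibration("side"); w=corr(np.load("w10.npy",allow_pickle=True).item(),x[2:])
im=cv2.imread("pics/w10.png"); cv2.imwrite("pics/w10z.png",cv2.resize(im[155:275,236:396],(800,600),interpolation=cv2.INTER_CUBIC))
for z in (119,127,135): print(z,proj(s,[475,232,z])-proj(s,[475,232,119])+[263,162.3])
print("expected w10 bore",(proj(w,[475,232,127])-[236,155])*5,"nose",(proj(w,[475,232,119])-[236,155])*5)
for z in (88,95,102): 
  c=[(proj(w,[475+45*np.cos(t),232+45*np.sin(t),z])-[236,155])*5 for t in np.linspace(0,6.28,73)]; c=np.array(c); print(z,c.min(0),c.max(0))
for z in (120,127,134): 
  c=np.array([(proj(w,[475+13.2*np.cos(t),232+13.2*np.sin(t),z])-[236,155])*5 for t in np.linspace(0,6.28,73)]); print("bore",z,c.min(0),c.max(0))
E
```

```text
119 [263.  162.3]
127 [262.74350428 160.43355962]
135 [262.4846658  158.55007172]
expected w10 bore [386.98511021 386.32310208] nose [385.25317725 369.17542026]
88 [140.65408309  77.05549673] [615.15887267 526.65495925]
95 [137.02826145  85.01625795] [621.1772793  542.86091684]
102 [133.25084823  93.32098753] [627.44427605 559.71547923]
bore 120 [308.75925939 298.67729231] [461.88281964 442.16628984]
bore 127 [308.55760588 312.26414385] [465.11184086 458.60923754]
bore 134 [308.34667509 326.48267509] [468.48883393 475.79791734]
```

View pics/w10z.png

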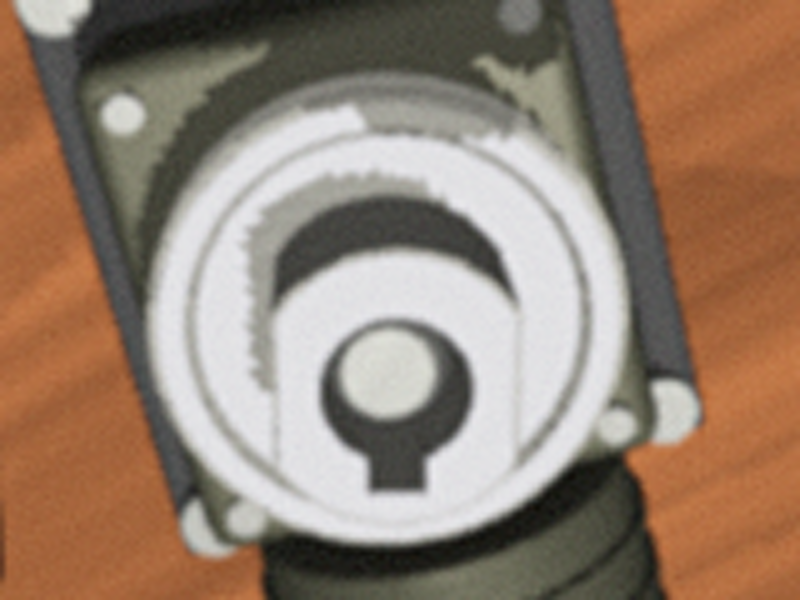

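```bash
python3 -c "
from workcell import ctrl
print(ctrl.close_job())"
```

```text
the job is handed in; nothing more can be done
None
```

The right-hand pulley is on the gearmotor shaft, hub up, keyway on the key and resting on the shoulder, and I handed the job in at about 30 s of the 72 s allowed.

- **Fit:** The keyway was already lined up with the measured key angle of about -0.52 rad, so it slid over the key without any searching turn. No force reading changed by more than about 2 N from the pulley's own weight. The descent stopped at 75.7 mm for the underside. The shoulder is at 75 mm, and the small remainder matches a 0.03 rad tool tilt lifting one edge; the pulley was then released.
- **Last checks:**
  - The final wrist picture shows the pulley flat. The disc's apparent width matches a seated height, the nose sits just inside the bore, and the keyway lies along the key.
  - In the top view the two other pulleys, nut, bearing, wrench, flange, jar, bolt and carton look unmoved.
- **Disagreements:**
  - The top and side cameras put the shaft about 4 mm off from the wrist camera. I used the wrist camera's result from four views, and the clean fit bore it out.
  - The side view put the hub top about 1.6 pixels higher than expected, roughly 7 mm. I put this down to an imprecise pixel reading in a blurred view, because the other checks contradict it.
  - The tool picked up tilt of up to 0.06 rad during fast moves. I mostly worked it off before fitting the pulley.

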